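# Crank the microphone slider to the small loudspeaker

### The job

Turn the hand crank of the microphone slider until the microphone on its carriage stands in front of the middle of the smaller of the two loudspeakers, then let go of the crank. Move the microphone only by the crank: do not touch the carriage or the microphone with the robot.

Things in the scene. Friction and masses are not known exactly. Their poses are not given: they have to be found in the camera images.
- crank_grip (a point): Middle (112 mm over the table) of the crank's upright black grip: a round post 22 mm in diameter, 45 mm tall, that spins freely on the crank arm: pinch it from above and lead it round a level circle of 45 mm radius without turning the hand. Flat steel arm below, top 25 mm under this point. Needs about 2 N, stays where left, turns either way, about 1.5 to 2 turns each way from the start.
- crank_axis (a point): Point on the fixed upright axis of the crank, level with the middle of its grip. The crank sits on a black drive box (86 mm square, 66 mm tall) at the left end of the slider seen from the robot. The loudspeakers stand on the robot's side of the rail. -y points along the aluminium rail, away from the crank (rail 50 mm wide, top 34 mm over the table, ends 480 mm from the axis).
- carriage: Carriage on the rail: steel plate 64 x 72 mm, post and level microphone (22 mm thick, 92 mm long). Origin on the microphone's line in mid-carriage, 85 mm over the table; -y along the rail away from the crank; microphone points to -x. Moves 70 mm per full turn: crank counter-clockwise from above drives it away from the crank, clockwise towards it. Starts between the two loudspeakers.
- speaker_small: The smaller of two dark wooden loudspeakers side by side along the rail: 110 mm wide, 100 deep, 125 tall (the other 165 wide, 165 tall). Either may be nearer the crank. Origin: bottom middle of its front face, 85 mm from the rail's middle line; front looks to its +x, square to the rail; -y along the rail, away from the crank. Cone middle 68 mm above the origin.
There are look-alikes about, which are no part of the job. What is shaped like the speaker_small but green is not meant.

How it is judged:
At the end, for the whole second after the job is handed in: The microphone carriage stands within 15 mm, along the rail, of the middle of the smaller loudspeaker's front, at rest (slower than 10 mm/s) (y of carriage in the frame of speaker_small between -0.015 and 0.015 m and linear speed of carriage below 0.01 m/s); the robot touches nothing.
It fails at once if the robot touches the carriage or the microphone (contact force between any of the fingers, the arm and carriage above 1 N).
It also fails if it takes over 45 s, if anything falls off the work surface, if the arm or the gripper's body presses on something with over 40 N, if the wrist force passes 120 N, or if a joint passes its speed limit or range.

### The arm

A 6-joint arm with a two-finger parallel gripper is mounted at the origin on the work surface. World frame = base frame: x ahead of the robot, y to its left, z up, the work surface at z = 0. Lengths are in m, angles in rad, forces in N, time in s.
With the tool pointing down it reaches from about 0.375 to 0.975 m from the base axis. Payload 3.8 kg.
Tool frame: the origin (TCP) lies between the finger pads; the fingertips stand 22 mm ahead of it and the grasp point (between the pads) lies 3 mm ahead of it; z points along the fingers, x is the direction in which the jaws open and shut, and the axes are right-handed (so a half turn about z gives the same grasp; the last joint's range is limited). The gripper opens to 85 mm and grips with 20 to 120 N. Pads are 22 mm wide; open, the fingers measure 114 mm over their backs; the gripper's body (76 mm by 85 mm) begins 54 mm behind the grasp point. The pads swing forward as they close: fully open they stand 13 mm farther back than shut.
Start: joints at [-1.364, 0.264, 1.604, -0, 1.274, -0.037], TCP at [0.163, -0.655, 0.253] pointing down, gripper open.
Joint ranges: [-2.63, 2.63], [-0.94, 2.18], [0.31, 2.57], [-1.31, 4.45], [0, 2.66], [-2.55, 2.55]. Speed limits (rad/s): [2.57, 2.57, 3.14, 3.14, 3.14, 3.14].

### API

Orientations are given as a unit quaternion [x, y, z, w].
In Python, from plant import telemetry, camera, job gives the robot as it stands.
- The arm moves only by the tool servo_tool, never from a script. Its argument "steps" is text: rows parted by semicolons, each of 5 numbers parted by spaces: the shift along the tool's x, y, z in mm, then the turn about the tool's z in degrees, then the opening in per cent of the stroke, from 0 (shut) to 100 (fully open). A call has 1 to 8 rows; each row shifts and turns the commanded pose from where the row before left it, along the tool's axes as they then stand; what a row does not reach is not made up. A row lasts 1/10 s, in which the tool goes at most 50 mm and 8.59 degrees, less where a joint would pass 70% of its speed; a pose out of reach is approached as far as the arm can. A call with a gripper value outside its range is refused whole. The fingers move at their own pace and stop on an object; "newtons" is the grip in N (left out, the last holds). Time passes only in rows, so rows that do not move let the fingers close. It gives the time, the measured TCP pose, the force and the opening at its end, in the units of the state.
- telemetry.get_state(): the state, without advancing time (a new reading comes with each control period).
- camera(name): name is "scene" or "top" or "wrist"; returns a dict with "pixels" (480x640x3 uint8, blue, green, red), "depth" (480x640 float32, m along the optical axis (not along the pixel's ray), 0 where there is no reading), "mtx" (3x3 intrinsics, pixels), "origin" and "attitude" of the camera in the world. Camera axes: x right, y down, z forward; pixel columns grow to the right and rows downward; lengths in m; the calibration is good to about 2 mm. A picture is of the moment at which its call begins.
- job.finish_job(): hands the job in, once; it reports no verdict.
The state is a dict: "time_s": time; "qpos": joint angles; "qvel": joint speeds; "tau": joint torques, N m; "eef_pos": TCP position; "orientation": TCP orientation; "contact_force": force on the tool from outside, world axes, zero at the start; "torque": the same for the moment, N m; "grip_width": finger opening in m.
Only numpy, scipy, OpenCV 4.12 (cv2) and the standard library are available. Lean on these libraries where they do the work, as an engineer would, in place of code of your own. Each camera call takes 0.05 s, during which the arm holds its last target.

## Working session

There is one attempt and no reset: what is moved stays moved. The work goes in short steps, Python scripts to look and compute and a tool call to move; the robot and the scene stay as the last step left them, time stands still between calls to the robot, and variables do not carry over. Pictures are saved under pics/ and viewed, and the job is handed in when it is done.

Besides the shell and the picture viewer there is one more tool, called as name(argument=value, ...) on one line, values as JSON. servo_tool: Moves the arm, as the interface text tells. Its arguments: {"type":"object","properties":{"steps":{"type":"string"},"newtons":{"type":"number"}},"required":["steps"]}

```bash
mkdir -p pics; cat > h.py <<'E'
import numpy as np,cv2,pickle
from plant import telemetry,camera,job
E
python3 - <<'E'
from h import *
s=telemetry.get_state();print(s)
for n in("scene","top"):
    c=camera(n);cv2.imwrite(f"pics/{n}1.png",c["pixels"]);pickle.dump(c,open(n+"1.pkl","wb"));print(n,c["origin"],c["attitude"],c["mtx"])
E
```

```text
{'time_s': 0.0, 'qpos': array([-1.36391004e+00,  2.64752916e-01,  1.60536962e+00, -1.85595336e-05,
        1.27368688e+00, -3.69172154e-02]), 'qvel': array([-9.66129927e-04, -3.73098728e-04,  1.93373746e-03, -2.76541248e-04,
       -3.64361935e-05, -3.16848574e-04]), 'tau': array([-3.35186676e-03, -5.15122819e+01, -3.67311466e+01, -3.71333945e-04,
        1.30593919e-02, -5.60365578e-06]), 'eef_pos': array([ 0.16278433, -0.65438116,  0.25196449]), 'orientation': array([ 7.87844892e-01, -6.15872712e-01, -8.53157512e-04, -7.07606685e-04]), 'contact_force': array([-0.77400884, -0.48347952, -0.59824996]), 'torque': array([-0.01122523,  0.05892408,  0.06001597]), 'grip_width': 0.08526469351773118}
scene [1.04121809 0.23450614 1.02654104] [ 0.55142222  0.78952461 -0.21860376 -0.15747008] [[593.01694386   0.         324.33313299]
 [  0.         593.01694386 239.16726617]
 [  0.           0.           1.        ]]
top [0.36641883 0.04492485 0.88143964] [ 0.70900253 -0.69882596  0.06802415 -0.06580582] [[467.89103548   0.         312.73471065]
 [  0.         467.89103548 234.57897497]
 [  0.           0.           1.        ]]
```

View pics/scene1.png

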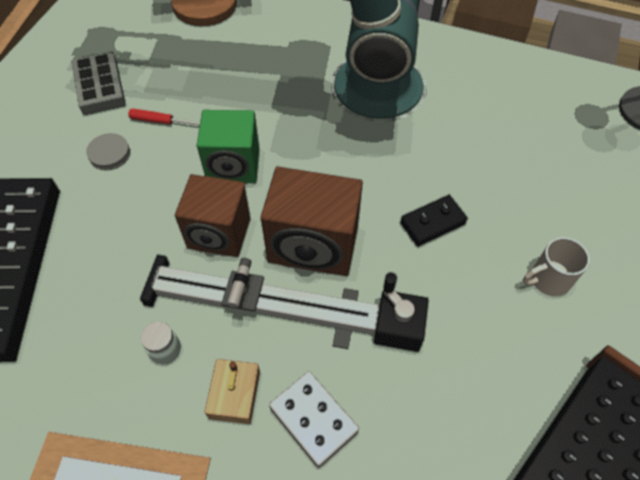

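View pics/top1.png

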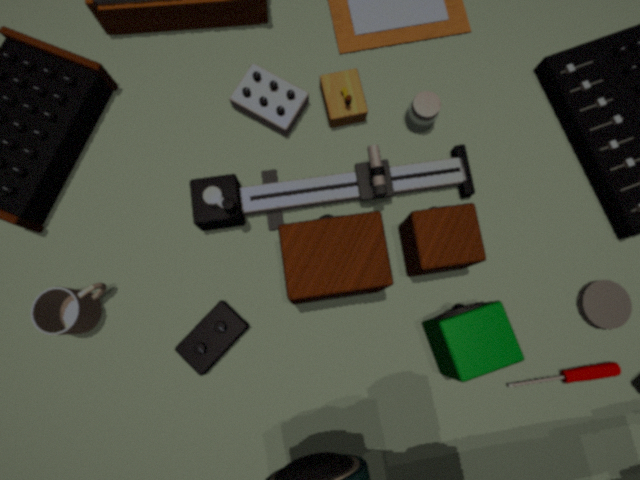

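The scene shows the small brown speaker at (213,215), the large one at (312,222) and the green decoy at (228,145). The carriage is at (240,290), the crank box at (403,318) and the grip at (390,283). In the top view they are: small (445,238), large (335,255), green (475,340), carriage (376,178), crank (215,200).

```bash
cat >> h.py <<'E'
from scipy.spatial.transform import Rotation as R
def pts(c):
    d=c["depth"];v,u=np.mgrid[0:480,0:640];K=c["mtx"]
    p=np.stack([(u-K[0,2])/K[0,0]*d,(v-K[1,2])/K[1,1]*d,d],-1)
    return p@R.from_quat(c["attitude"]).as_matrix().T+c["origin"]
def ray(c,u,v,z):
    K=c["mtx"];r=R.from_quat(c["attitude"]).as_matrix()@np.array([(u-K[0,2])/K[0,0],(v-K[1,2])/K[1,1],1]);o=c["origin"]
    return o+r*(z-o[2])/r[2]
E
python3 - <<'E'
from h import *
t=pickle.load(open("top1.pkl","rb"));s=pickle.load(open("scene1.pkl","rb"))
a=cv2.resize(t["pixels"][160:290,180:500],None,fx=2.5,fy=2.5,interpolation=cv2.INTER_CUBIC)
b=cv2.resize(s["pixels"][260:360,330:450],None,fx=5,fy=5,interpolation=cv2.INTER_CUBIC)
cv2.imwrite("pics/ct.png",a);cv2.imwrite("pics/cs.png",b)
for n,c in(("top",t),("scene",s)):
    P=pts(c);z=P[...,2];hsv=cv2.cvtColor(c["pixels"],cv2.COLOR_BGR2HSV)
    print(n,"valid",(c["depth"]>0).mean())
    for nm,lo,hi in(("small",.118,.132),("large",.158,.172),("grip",.127,.142),("box",.060,.072)):
        m=((z>lo)&(z<hi)&(c["depth"]>0)&(P[...,0]>.2)&(np.abs(P[...,1])<.5)).astype(np.uint8)
        k,L,st,ce=cv2.connectedComponentsWithStats(m)
        for i in range(1,k):
            if st[i,4]>25:
                q=P[L==i];r=cv2.minAreaRect(q[:,:2].astype(np.float32)*1000)
                print(nm,ce[i].round(),st[i,4],q.mean(0).round(4),"rect",np.round(r[0],1),np.round(r[1],1),round(r[2],1),"bgr",c["pixels"][L==i].mean(0).round())
E
```

```text
top valid 0.9961458333333333
small [231. 208.] 32 [0.5542 0.1793 0.1254] rect [555.1 180.3] [ 7.4 20.3] 38.4 bgr [5. 6. 6.]
small [447. 236.] 3965 [ 0.5125 -0.1775  0.1264] rect [ 514.2 -179.3] [100.4 111.4] 9.0 bgr [13. 36. 72.]
small [480. 341.] 4484 [ 0.3448 -0.2228  0.1262] rect [ 345.3 -225. ] [100.7 111.4] 19.6 bgr [28. 93. 13.]
large [334. 255.] 8087 [0.4721 0.0099 0.1666] rect [474.1   9.4] [120.9 165.1] 9.0 bgr [13. 37. 75.]
grip [228. 203.] 145 [0.56   0.1839 0.1354] rect [560.5 184.5] [21.  19.9] 47.5 bgr [26. 27. 29.]
grip [440. 221.] 277 [ 0.5364 -0.1656  0.128 ] rect [ 535.8 -166.5] [40.7 90.4] 36.4 bgr [13. 37. 76.]
grip [471. 213.] 44 [ 0.5521 -0.2175  0.1279] rect [ 553.5 -217.6] [26.8 15.3] 15.6 bgr [12. 35. 71.]
grip [416. 217.] 44 [ 0.5425 -0.1272  0.1277] rect [ 541.6 -127.6] [11.5 23.9] 89.0 bgr [14. 36. 71.]
grip [429. 215.] 54 [ 0.547  -0.1488  0.128 ] rect [ 545.2 -149.4] [16.5 23.3] 13.1 bgr [13. 38. 78.]
grip [460. 221.] 128 [ 0.5371 -0.1996  0.1279] rect [ 532.1 -201.1] [41.1 31.6] 57.1 bgr [11. 35. 73.]
grip [451. 246.] 579 [ 0.4951 -0.183   0.1279] rect 
[... 4313 characters left out ...]
42. 45.]
box [332. 260.] 109 [0.5284 0.071  0.0661] rect [528.9  69.6] [ 5.9 69.1] 16.1 bgr [35. 39. 44.]
box [531. 273.] 38 [0.4282 0.4225 0.066 ] rect [427.6 422.9] [ 9.9 14.3] 48.3 bgr [116. 130. 138.]
box [558. 277.] 111 [0.4197 0.4702 0.0664] rect [418.6 472. ] [55. 12.] 88.0 bgr [76. 85. 91.]
box [403. 318.] 1688 [0.5944 0.227  0.0656] rect [587.9 224.2] [87.3 85.8] 9.0 bgr [42. 43. 43.]
box [157. 337.] 695 [ 0.7758 -0.1606  0.0687] rect [ 774.7 -162.1] [53.3 52. ] 33.8 bgr [154. 166. 168.]
box [234. 370.] 26 [ 0.7835 -0.0132  0.0644] rect [783.  -12.4] [ 7.7 12.5] 42.4 bgr [ 64. 104. 120.]
box [537. 463.] 525 [0.7585 0.4885 0.0692] rect [753.9 494.9] [25.6 87.3] 69.3 bgr [40. 41. 41.]
```

View pics/ct.png

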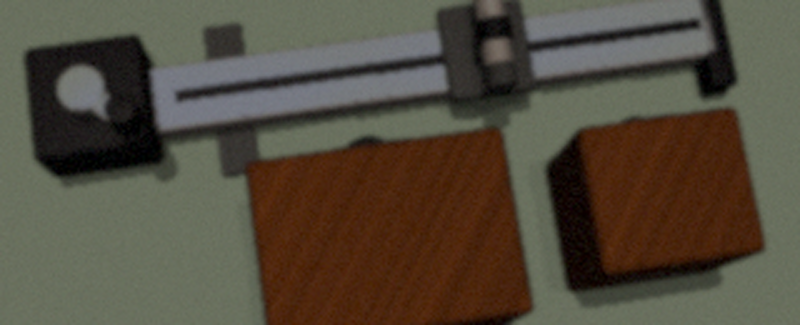

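View pics/cs.png

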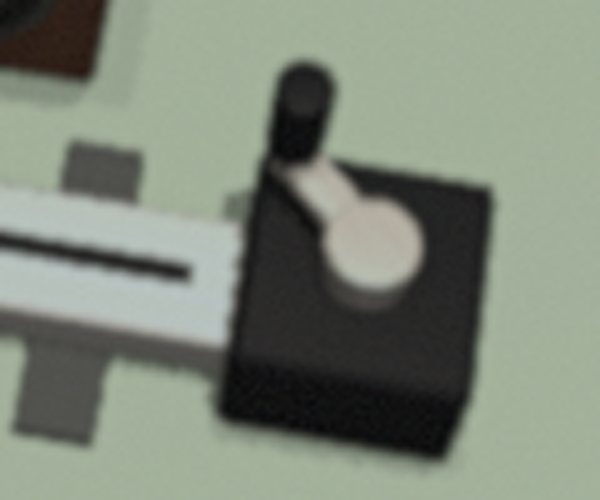

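```bash
cat >> h.py <<'E'
A=np.array([.5873,.2229]);th=np.deg2rad(9.0);n=np.array([np.cos(th),np.sin(th)]);d=np.array([np.sin(th),-np.cos(th)])
def carr(c,pr=1):
    P=pts(c);z=P[...,2];q=P[...,:2]-A;a=q@d;b=q@n;out=[]
    for nm,lo,hi in(("mic",.080,.104),("plate",.037,.052)):
        m=((z>lo)&(z<hi)&(c["depth"]>0)&(a>.08)&(a<.45)&(b>-.05)&(b<.09)).astype(np.uint8)
        k,L,st,ce=cv2.connectedComponentsWithStats(m)
        for i in range(1,k):
            if st[i,4]>40:
                s=L==i;lo_,hi_=np.percentile(a[s],[2,98]);
                print(nm,ce[i].round(),st[i,4],"a mean/lo/hi",np.round([a[s].mean(),lo_,hi_,(lo_+hi_)/2],4),"b",np.percentile(b[s],[2,98]).round(4),"z",np.percentile(z[s],[5,50,95]).round(3))
E
python3 - <<'E'
from h import *
for f in("top1","scene1"):
    c=pickle.load(open(f+".pkl","rb"));print(f);carr(c)
    P=pts(c)
for p in((.5142,-.1793),(.5151,-.1758)):
    q=np.array(p)-A;print("small a,b",q@d,q@n+.05)
s=telemetry.get_state();print(R.from_quat(s["orientation"]).as_matrix().round(3))
E
```

```text
top1
mic [376. 171.] 633 a mean/lo/hi [0.2935 0.2832 0.3048 0.294 ] b [-0.0419  0.0468] z [0.088 0.096 0.1  ]
plate [372. 181.] 860 a mean/lo/hi [0.2908 0.2629 0.3319 0.2974] b [-0.0362  0.0331] z [0.041 0.049 0.052]
plate [411. 176.] 59 a mean/lo/hi [0.3668 0.3455 0.3865 0.366 ] b [-0.0084  0.0042] z [0.037 0.038 0.04 ]
plate [333. 186.] 49 a mean/lo/hi [0.2185 0.2025 0.2431 0.2228] b [-0.0102  0.0067] z [0.037 0.038 0.039]
plate [309. 190.] 45 a mean/lo/hi [0.174  0.156  0.1887 0.1723] b [-0.007   0.0044] z [0.037 0.038 0.039]
plate [276. 195.] 105 a mean/lo/hi [0.1118 0.0884 0.1376 0.113 ] b [-0.0131  0.0086] z [0.037 0.038 0.04 ]
scene1
mic [240. 282.] 607 a mean/lo/hi [0.2908 0.2808 0.3024 0.2916] b [-0.038  0.05 ] z [0.085 0.093 0.098]
plate [228. 290.] 213 a mean/lo/hi [0.3184 0.3093 0.3246 0.3169] b [-0.0326  0.0367] z [0.041 0.047 0.05 ]
plate [251. 293.] 607 a mean/lo/hi [0.2746 0.2607 0.2902 0.2755] b [-0.0327  0.0367] z [0.042 0.047 0.05 ]
small a,b 0.3858128911929235 -0.08511795953668548
small a,b 0.38249677301937673 -0.08368151940250905
[[ 0.241 -0.97  -0.   ]
 [-0.97  -0.241  0.002]
 [-0.002 -0.    -1.   ]]
```

Speaker sizes and the 85 mm offset check out, and the box centre to grip distance is 45 mm. The carriage stands at 293 mm along the rail and the small speaker at 384 mm, so it needs about +91 mm, or 1.3 turns counter-clockwise. The crank grip is the only black post on the drive box. The cup, the knobs and the black two-knob box are look-alikes I'm leaving alone.

First I turn the hand so tool x lies square to the rail and tool y lies along it.

servo_tool(steps="0 0 -4 -8.5 100;0 0 -4 -8.5 100;0 0 -4 -8.5 100;0 0 -4 -8.5 100;0 0 -4 -8.5 100;0 0 -4 -8.5 100;0 0 -4 -8.5 100;0 0 -4 -8.5 100")

```text
time_s: 0.9
eef_pos: [0.1628, -0.6547, 0.2846]
orientation: [0.998, -0.067, -0.0, -0.001]
contact_force: [-0.6, -0.6, -0.3]
grip_width: 0.0852
```

servo_tool(steps="0 0 0 -8.5 100;0 0 0 -8.5 100;0 0 0 0 100")

```text
time_s: 1.2
eef_pos: [0.1629, -0.6547, 0.2846]
orientation: [0.997, 0.078, -0.0, -0.001]
contact_force: [-0.4, 0.5, 0.4]
grip_width: 0.0853
```

```bash
cat >> h.py <<'E'
def st(tgt=None):
    s=telemetry.get_state();M=R.from_quat(s["orientation"]).as_matrix()
    print(round(s["time_s"],2),s["eef_pos"].round(4),"x",M[:,0].round(3),"F",s["contact_force"].round(1),"w",round(s["grip_width"],4),"q",s["qpos"].round(2))
    q=s["eef_pos"][:2]-A;print("rel crank a,b",q@d,q@n)
    if tgt is not None:print("tool shift mm",(M.T@(np.array(tgt)-s["eef_pos"])*1000).round(1))
E
python3 -c "
from h import *
st([.5613,.1860,.25])"
```

```text
1.2 [ 0.1629 -0.6547  0.2846] x [ 0.988  0.156 -0.   ] F [-0.4  0.5  0.4] w 0.0853 q [-1.36  0.25  1.57 -0.    1.33 -1.52]
rel crank a,b 0.800409342436787 -0.5564741412078382
tool shift mm [ 524.9 -768.1   35.4]
```

servo_tool(steps="26 -38 0 0 100;26 -38 0 0 100;26 -38 0 0 100;26 -38 0 0 100;26 -38 0 0 100;26 -38 0 0 100;26 -38 0 0 100;26 -38 0 0 100")

```text
time_s: 2.0
eef_pos: [0.3213, -0.3205, 0.2851]
orientation: [0.997, 0.076, 0.0, -0.0]
contact_force: [1.2, 0.5, 0.1]
grip_width: 0.0853
```

servo_tool(steps="26 -38 0 0 100;26 -38 0 0 100;26 -38 0 0 100;26 -38 0 0 100;26 -38 0 0 100;26 -38 0 0 100;26 -38 0 0 100;26 -38 0 0 100")

```text
time_s: 2.8
eef_pos: [0.4793, 0.0123, 0.2852]
orientation: [0.997, 0.076, 0.0, 0.0]
contact_force: [0.7, -0.2, 0.2]
grip_width: 0.0857
```

servo_tool(steps="26 -38 0 0 100;26 -38 0 0 100;26 -38 0 0 100;26 -38 0 0 100;0 0 0 0 100;0 0 0 0 100")

```text
time_s: 3.4
eef_pos: [0.5578, 0.1775, 0.2844]
orientation: [0.997, 0.078, -0.001, 0.0]
contact_force: [-0.4, 0.4, 0.0]
grip_width: 0.0854
```

```bash
python3 -c "
from h import *
st([.5613,.1860,.25])
c=camera('wrist');cv2.imwrite('pics/w1.png',c['pixels']);pickle.dump(c,open('w1.pkl','wb'))"
```

```text
3.4 [0.5578 0.1775 0.2844] x [ 0.988  0.155 -0.002] F [-0.4  0.4  0. ] w 0.0854 q [ 0.27  0.08  1.76 -0.    1.3   0.11]
rel crank a,b 0.04023030430938586 -0.03620998743889006
tool shift mm [ 4.8 -7.9 34.4]
```

View pics/w1.png

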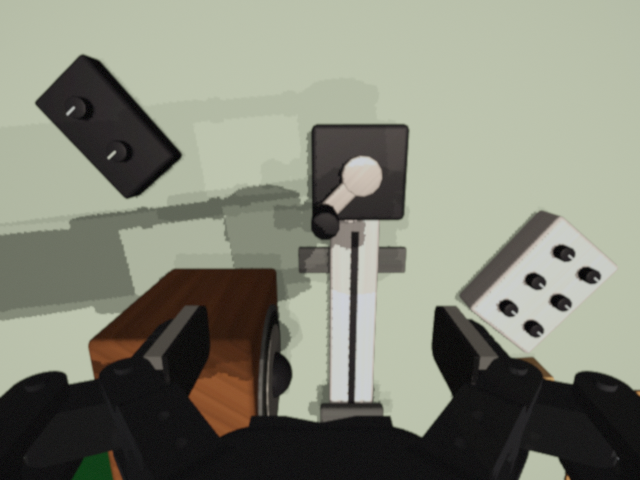

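The wrist view shows the grip top at (325,215), the hub at (361,176) and the large speaker's roof at (180,320). I'll cross-check the grip and the axis from here.

```bash
python3 -c "
from h import *
c=pickle.load(open('w1.pkl','rb'));P=pts(c);z=P[...,2]
for nm,lo,hi in(('grip',.125,.142),('box',.058,.072),('hub',.075,.1)):
    m=((z>lo)&(z<hi)&(P[...,1]>.13)&(P[...,1]<.3)&(abs(P[...,0]-.58)<.08)).astype(np.uint8)
    k,L,s,ce=cv2.connectedComponentsWithStats(m)
    for i in range(1,k):
        if s[i,4]>60:
            q=P[L==i];r=cv2.minAreaRect(q[:,:2].astype(np.float32)*1000);print(nm,ce[i].round(),s[i,4],q.mean(0).round(4),np.round(r[0],1),np.round(r[1],1),round(r[2],1))
print(ray(c,361,176,.095),ray(c,325,215,.1345))
"
```

```text
grip [325. 224.] 680 [0.5592 0.1862 0.1333] [559.4 185.8] [21.1 20.2] 8.5
box [362. 166.] 7068 [0.5862 0.2282 0.0654] [585.3 222.3] [86.2 85.2] 9.0
hub [355. 181.] 1778 [0.5803 0.2164 0.0874] [578.1 208.3] [64.  33.3] 63.1
[0.58355695 0.22211983 0.095     ] [0.55808781 0.1932685  0.1345    ]
```

Agrees within 2 mm. Next I centre over the grip and descend.

servo_tool(steps="4 -8 20 0 100;0 0 40 0 100;0 0 40 0 100;0 0 40 0 100;0 0 16 0 100;0 0 10 0 100;0 0 0 0 100;0 0 0 0 100")

```text
time_s: 4.25
eef_pos: [0.5623, 0.1853, 0.1213]
orientation: [0.997, 0.078, 0.002, -0.0]
contact_force: [0.3, -0.2, -0.4]
grip_width: 0.0853
```

```bash
python3 -c "
from h import *
st([.5605,.1858,.118])"
```

```text
4.25 [0.5623 0.1853 0.1213] x [0.988 0.155 0.003] F [ 0.3 -0.2 -0.4] w 0.0853 q [ 0.28  0.22  1.91 -0.    1.    0.12]
rel crank a,b 0.03320278116412281 -0.030608280706907437
tool shift mm [-1.7 -0.7  3.3]
```

servo_tool(steps="-1 0 3 0 100;0 0 0 0 40;0 0 0 0 20;0 0 0 0 5;0 0 0 0 5;0 0 0 0 5;0 0 0 0 5;0 0 0 0 5", newtons=25)

```text
time_s: 5.05
eef_pos: [0.5598, 0.1851, 0.1165]
orientation: [0.997, 0.078, -0.0, -0.0]
contact_force: [-1.4, -0.2, 1.8]
grip_width: 0.0214
```

```bash
python3 -c "
from h import *
st()"
```

```text
5.05 [0.5598 0.1851 0.1165] x [ 0.988  0.156 -0.   ] F [-1.4 -0.2  1.8] w 0.0214 q [0.28 0.23 1.92 0.   1.   0.12]
rel crank a,b 0.03299381370327696 -0.03306330005242359
```

Gripped, at 21.4 mm width. Now I work out the circle steps.

```bash
python3 -c "
import numpy as np
p=np.deg2rad(-45+22.5*np.arange(0,22));P=45*np.c_[np.sin(p),np.cos(p)]
print(np.diff(np.round(P,0),axis=0)[:16])"
```

```text
[[ 15.  10.]
 [ 17.   3.]
 [ 17.  -3.]
 [ 15. -10.]
 [ 10. -15.]
 [  3. -17.]
 [ -3. -17.]
 [-10. -15.]
 [-15. -10.]
 [-17.  -3.]
 [-17.   3.]
 [-15.  10.]
 [-10.  15.]
 [ -3.  17.]
 [  3.  17.]
 [ 10.  15.]]
```

servo_tool(steps="7 5 0 0 5;8 5 0 0 5;8 2 0 0 5;9 1 0 0 5;9 -1 0 0 5;8 -2 0 0 5;8 -5 0 0 5;7 -5 0 0 5")

```text
time_s: 5.85
eef_pos: [0.6227, 0.1958, 0.1162]
orientation: [0.997, 0.078, -0.001, -0.0]
contact_force: [-7.6, 4.0, 6.8]
grip_width: 0.0211
```

```bash
python3 -c "
from h import *
st();c=camera('scene');carr(c);st()"
```

```text
5.85 [0.6227 0.1958 0.1162] x [ 0.988  0.156 -0.003] F [-7.6  4.   6.8] w 0.0211 q [0.27 0.34 1.78 0.   1.03 0.11]
rel crank a,b 0.03225845984169018 0.030718493104722046
mic [230. 280.] 608 a mean/lo/hi [0.3081 0.2982 0.3198 0.309 ] b [-0.0382  0.0507] z [0.085 0.093 0.097]
plate [236. 291.] 819 a mean/lo/hi [0.303  0.2782 0.3407 0.3094] b [-0.0331  0.0365] z [0.042 0.047 0.05 ]
5.9 [0.6233 0.1969 0.1163] x [ 0.988  0.156 -0.002] F [-6.1  3.2  5.5] w 0.0212 q [0.27 0.34 1.78 0.   1.03 0.11]
rel crank a,b 0.031329372358268395 0.03148497695809774
```

The quarter turn moved the carriage +17.4 mm, against 17.5 expected. I'll go on with the next half turn, then the following one.

servo_tool(steps="10 -15 0 0 5;3 -17 0 0 5;-3 -17 0 0 5;-10 -15 0 0 5;-15 -10 0 0 5;-17 -3 0 0 5;-17 3 0 0 5;-15 10 0 0 5")

```text
time_s: 6.7
eef_pos: [0.5501, 0.2499, 0.1165]
orientation: [0.997, 0.079, 0.001, -0.001]
contact_force: [3.6, -0.2, -0.6]
grip_width: 0.0211
```

```bash
python3 -c "
from h import *
st();c=camera('scene');carr(c);st()"
```

```text
6.7 [0.5501 0.2499 0.1165] x [0.988 0.157 0.003] F [ 3.6 -0.2 -0.6] w 0.0211 q [0.38 0.25 1.89 0.   1.   0.23]
rel crank a,b -0.03246625332110378 -0.03255176636965569
mic [211. 277.] 609 a mean/lo/hi [0.3424 0.3323 0.354  0.3432] b [-0.0385  0.0506] z [0.085 0.093 0.098]
plate [219. 288.] 807 a mean/lo/hi [0.336  0.3126 0.3752 0.3439] b [-0.0326  0.0366] z [0.041 0.047 0.05 ]
6.75 [0.5483 0.2473 0.1163] x [0.988 0.157 0.   ] F [-3.5 -1.   8.4] w 0.0213 q [ 0.38  0.25  1.89 -0.    1.    0.23]
rel crank a,b -0.03019290058928188 -0.03470084483081082
```

servo_tool(steps="-10 15 0 0 5;-3 17 0 0 5;3 17 0 0 5;10 15 0 0 5;15 10 0 0 5;17 3 0 0 5;17 -3 0 0 5;15 -10 0 0 5")

```text
time_s: 7.55
eef_pos: [0.623, 0.1956, 0.116]
orientation: [0.997, 0.077, -0.003, -0.001]
contact_force: [-13.7, 7.3, 10.9]
grip_width: 0.0213
```

servo_tool(steps="6 -8 0 0 5;5 -9 0 0 5;0 0 0 0 5;0 0 0 0 5;0 0 0 0 5")

```text
time_s: 8.05
eef_pos: [0.6304, 0.2139, 0.1162]
orientation: [0.997, 0.078, -0.003, -0.0]
contact_force: [-9.7, 2.9, 9.1]
grip_width: 0.0212
```

```bash
python3 -c "
from h import *
st();c=camera('scene');carr(c);c=camera('top');carr(c);cv2.imwrite('pics/top2.png',c['pixels']);st()"
```

```text
8.05 [0.6304 0.2139 0.1162] x [ 0.988  0.156 -0.005] F [-9.7  2.9  9.1] w 0.0212 q [0.29 0.36 1.75 0.   1.04 0.13]
rel crank a,b 0.015609188970378673 0.04116132430492545
mic [190. 273.] 615 a mean/lo/hi [0.3825 0.3728 0.3947 0.3838] b [-0.0384  0.0505] z [0.085 0.093 0.097]
plate [178. 282.] 124 a mean/lo/hi [0.4126 0.4052 0.4189 0.4121] b [-0.032   0.0369] z [0.04  0.047 0.05 ]
plate [202. 284.] 675 a mean/lo/hi [0.3682 0.3528 0.3865 0.3697] b [-0.0329  0.0364] z [0.041 0.047 0.05 ]
mic [428. 163.] 642 a mean/lo/hi [0.3851 0.3754 0.3968 0.3861] b [-0.0417  0.0472] z [0.088 0.095 0.099]
plate [418. 175.] 824 a mean/lo/hi [0.3782 0.3534 0.4181 0.3857] b [-0.036   0.0334] z [0.041 0.049 0.051]
plate [342. 185.] 45 a mean/lo/hi [0.2367 0.2266 0.2492 0.2379] b [-0.0087  0.0071] z [0.037 0.038 0.039]
plate [297. 190.] 67 a mean/lo/hi [0.1514 0.1382 0.1641 0.1512] b [-0.0052  0.0148] z [0.037 0.038 0.04 ]
8.15 [0.6304 0.2138 0.1162] x [ 0.988  0.155 -0.005] F [-8.9  3.9  8.7] w 0.021 q [0.29 0.36 1.75 0.   1.04 0.13]
rel crank a,b 0.01567600307111289 0.04111568589041422
```

View pics/top2.png

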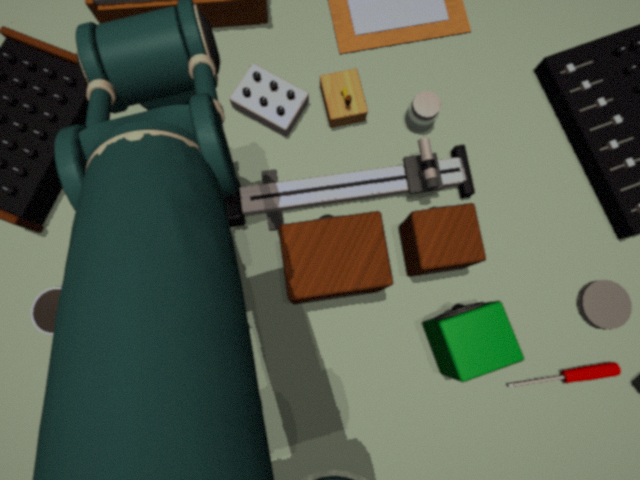

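The top view shows the microphone at (428,163), in front of the small speaker at (445,238). The offset is +0.3 mm by the top camera and +1.3 mm by the scene camera. Now I let go and lift.

servo_tool(steps="0 0 0 0 30;0 0 0 0 60;0 0 0 0 100;0 0 0 0 100;0 0 0 0 100;0 0 -20 0 100;0 0 -40 0 100;0 0 -40 0 100")

```text
time_s: 8.95
eef_pos: [0.6304, 0.2132, 0.216]
orientation: [0.997, 0.078, -0.001, 0.0]
contact_force: [0.8, -0.7, 0.6]
grip_width: 0.0852
```

servo_tool(steps="0 0 -30 0 100;0 0 0 0 100;0 0 0 0 100;0 0 0 0 100")

```text
time_s: 9.35
eef_pos: [0.6303, 0.2133, 0.2445]
orientation: [0.997, 0.078, -0.001, 0.0]
contact_force: [-0.9, 1.0, -0.4]
grip_width: 0.0849
```

```bash
python3 -c "
from h import *
st();c=camera('scene');carr(c);cv2.imwrite('pics/s3.png',c['pixels']);c=camera('top');carr(c);st()"
```

```text
9.35 [0.6303 0.2133 0.2445] x [ 0.988  0.156 -0.003] F [-0.9  1.  -0.4] w 0.0849 q [ 0.29  0.25  1.63 -0.    1.26  0.13]
rel crank a,b 0.016261642807969198 0.04098735458832542
mic [190. 273.] 614 a mean/lo/hi [0.3825 0.3727 0.394  0.3834] b [-0.0386  0.0503] z [0.084 0.093 0.097]
plate [199. 284.] 797 a mean/lo/hi [0.375  0.3529 0.4156 0.3842] b [-0.0328  0.0368] z [0.041 0.047 0.05 ]
mic [428. 163.] 646 a mean/lo/hi [0.3851 0.3751 0.3968 0.386 ] b [-0.0416  0.0467] z [0.087 0.096 0.099]
plate [419. 175.] 843 a mean/lo/hi [0.379  0.3523 0.4241 0.3882] b [-0.0359  0.0333] z [0.039 0.049 0.051]
plate [362. 181.] 54 a mean/lo/hi [0.2739 0.2587 0.2858 0.2722] b [-0.0059  0.0134] z [0.037 0.038 0.04 ]
plate [283. 193.] 134 a mean/lo/hi [0.1248 0.0968 0.1602 0.1285] b [-0.01    0.0189] z [0.037 0.038 0.039]
plate [317. 188.] 82 a mean/lo/hi [0.1882 0.166  0.2116 0.1888] b [-0.0084  0.006 ] z [0.037 0.038 0.04 ]
9.45 [0.6301 0.2132 0.2438] x [ 0.988  0.156 -0.004] F [-0.2 -0.7  0.3] w 0.0855 q [ 0.29  0.25  1.63 -0.    1.26  0.13]
rel crank a,b 0.01626124151780899 0.04072491647668691
```

View pics/s3.png

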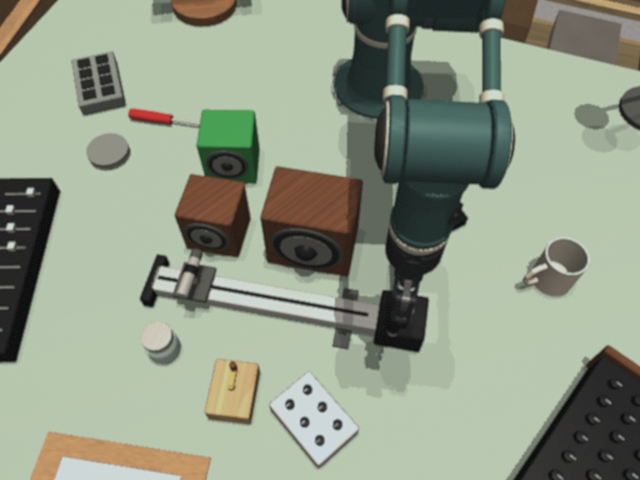

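The scene view shows the microphone at (190,273), in front of the small speaker's cone at (208,237). The gripper is open above the crank, and nothing else has moved.

```bash
python3 -c "
from h import *
print(job.finish_job())"
```

```text
the job is handed in; nothing more can be done
None
```

I pinched the crank grip and led it counter-clockwise about 1.3 turns. I then opened the gripper, lifted clear and handed the job in at about 9.5 s.

In the last check after release, the microphone stood within about 1 mm of the middle of the small brown speaker along the rail: +0.2 mm by the top camera and +0.9 mm by the scene camera. The limit is 15 mm.

- **At rest:** the microphone's position before and after release agreed to within 0.4 mm.
- **Contact:** the fingertips are about 9 cm above the crank grip, contact force reads about zero, and the robot never went near the carriage.
- **Disagreements:** the two cameras differ by 2–3 mm in absolute position along the rail, about what the calibration allows. The last top-camera estimate from the carriage plate read 2.4 mm off, because its outline merged with a few rail pixels. No check failed.

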